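# Restock the counter trays

### The arm

A 6-joint arm with a two-finger parallel gripper is mounted at the origin on the work surface. World frame = base frame: x ahead of the robot, y to its left, z up, the work surface at z = 0. Lengths are in m, angles in rad, forces in N, time in s.
With the tool pointing down it reaches from about 0.425 to 1.125 m from the base axis. Payload 14.9 kg.
Tool frame: the origin (TCP) lies at the very end of the fingers, on their centre line; the grasp point (between the pads) lies 19 mm behind it; z points along the fingers, y is the line along which they close (so a half turn about z gives the same grasp; the last joint's range is limited). The gripper opens to 91 mm and grips with 3 to 60 N. Pads are 32 mm wide; open, the fingers measure 118 mm over their backs; the gripper's body (76 mm by 178 mm) begins 60 mm behind the grasp point.
Start: joints at [1.206, 0.379, 1.734, -0, 1.028, -0.033], TCP at [0.228, 0.662, 0.214] pointing down, gripper open.
Joint ranges: [-2.77, 2.77], [-0.74, 2.19], [0, 2.66], [-1.06, 4.2], [0.31, 2.87], [-3.08, 3.08]. Speed limits (rad/s): [1.89, 1.89, 2.39, 3.14, 3.14, 3.14].

### API

Orientations are given as a unit quaternion [w, x, y, z].
In Python, from station import env gives the robot as it stands.
- The arm moves only by the tool send_path, called after "Call:" by a JSON object that holds its "fn" and its "kwargs". Schema: {"type":"object","properties":{"offsets":{"type":"array","items":{"type":"object","properties":{"dx":{"type":"number"},"dy":{"type":"number"},"dz":{"type":"number"},"wx":{"type":"number"},"wy":{"type":"number"},"wz":{"type":"number"}},"additionalProperties":false},"minItems":1,"maxItems":5},"finger_gap":{"type":"number"},"force":{"type":"number"},"only":{"type":"string"},"quiet":{"type":"boolean"},"lines":{"type":"string"}},"required":["offsets"],"additionalProperties":false}. offsets is a list of rows, 1 to 5 of them, each an object with the fields dx, dy, dz (the shift in m), wx, wy, wz (a rotation vector in rad); a field left out counts as zero; each row shifts and turns the commanded pose from where the row before left it, along the tool's axes as they then stand; what a row does not reach is not made up. A row lasts 1/10 s, in which the tool goes at most 0.05 m and 0.15 rad, less where a joint would pass 70% of its speed; a pose out of reach is approached as far as the arm can. finger_gap is the finger opening in m, set as the call begins (left out keeps the last). The fingers move at their own pace and stop on an object; force is the grip in N (left out, the last holds). Time passes only in rows, so rows that do not move let the fingers close. The tool returns the time, the measured TCP pose, the force, the opening and the grip force at its end. only (a regular expression) keeps the lines of the reply that match it, lines (a string "A,B") keeps lines A to B, and quiet returns only ok. Input that does not fit is refused with a message, and nothing moves.
- env.sense(): the state, without advancing time (a new reading comes with each control period).
- env.read_camera(name): name is "scene" or "top"; returns a dict with "frame" (480x640x3 uint8, red, green, blue), "fx", "fy", "cx", "cy" (pixels), "R" (3x3) and "t" (3): a world point X has camera coordinates R X + t. Camera axes: x right, y down, z forward; pixel columns grow to the right and rows downward; lengths in m; the calibration is good to about 2 mm. A picture is of the moment at which its call begins. There is no depth.
- env.hand_in(): hands the job in; it is judged then, once.
The state is a dict: "time_s": time; "joint_pos": joint angles; "joint_vel": joint speeds; "effort": joint torques, N m; "tcp_pos": TCP position; "tool_rot": TCP orientation; "force": force on the tool from outside, world axes, zero at the start; "wrist_torque": the same for the moment, N m; "opening": finger opening in m; "grip_force": force on a finger pad.
Only numpy, scipy, OpenCV 4.12 (cv2) and the standard library are available. Lean on these libraries where they do the work, as an engineer would, in place of code of your own. Each camera call takes 0.05 s, during which the arm holds its last target. There are 200 camera calls.

### The job

Four goods lie mixed on the shop counter: a drink can, a glue bottle, a roll of tape and a chalk carton. Sort each into the green tray that already holds its own kind: set it, the same way up as it is now, flat on the floor of the open front part of that tray, and let go. Leave the bell and the mug where they stand.

Things in the scene. Friction and masses are not known exactly. Their poses are not given: they have to be found in the camera images.
- can: Small unprinted aluminium drink can, standing, 53 mm diameter, 88 mm high, about 0.17 kg; origin at the centre of its underside, z up. Loose, on the counter on the robot's side of the trays.
- glue: White plastic glue bottle, standing: round body 34 mm diameter with straight sides up to 64 mm, then a shoulder and a slim black conical nozzle to 100 mm; about 0.06 kg; origin at the centre of its underside, z up. Loose, on the counter on the robot's side of the trays.
- tape: Roll of brown adhesive tape lying flat: ring of 50 mm outer and 30 mm inner diameter, 24 mm high, about 0.05 kg; origin at the centre of its underside, z up. Loose, on the counter on the robot's side of the trays.
- carton: Closed cardboard chalk carton lying flat with a paper strip on top, 64 (its x) x 42 (its y) x 36 mm high, about 0.12 kg; origin at the centre of its underside, z up; any yaw. Loose, on the counter on the robot's side of the trays.
- tray_can: Green tray fixed to the counter, 170 (x) x 128 (y) x 30 mm high, walls and floor 4 mm; origin under its centre, z up. Rear (+x, away from the robot) holds stuck-down stock: two of the cans side by side, 92 mm high. Open front bay: x -81 to +15 mm, y -60 to +60 mm, middle x = -33 mm, floor z = 4 mm. All four trays are alike but for stock, change places, are turned up to 0.2 rad.
- tray_glue: Green tray fixed to the counter, 170 (x) x 128 (y) x 30 mm high, walls and floor 4 mm; origin under its centre, z up. Rear (+x, away from the robot) holds stuck-down stock: three of the glue bottles in a row, 104 mm high. Open front bay: x -81 to +15 mm, y -60 to +60 mm, middle x = -33 mm, floor z = 4 mm. All four trays are alike but for stock, change places, are turned up to 0.2 rad.
- tray_tape: Green tray fixed to the counter, 170 (x) x 128 (y) x 30 mm high, walls and floor 4 mm; origin under its centre, z up. Rear (+x, away from the robot) holds stuck-down stock: two piles of two tape rolls, 52 mm high. Open front bay: x -81 to +15 mm, y -60 to +60 mm, middle x = -33 mm, floor z = 4 mm. All four trays are alike but for stock, change places, are turned up to 0.2 rad.
- tray_carton: Green tray fixed to the counter, 170 (x) x 128 (y) x 30 mm high, walls and floor 4 mm; origin under its centre, z up. Rear (+x, away from the robot) holds stuck-down stock: two of the cartons side by side, 40 mm high. Open front bay: x -81 to +15 mm, y -60 to +60 mm, middle x = -33 mm, floor z = 4 mm. All four trays are alike but for stock, change places, are turned up to 0.2 rad.
- bell: Bystander: loose steel counter bell, 60 mm diameter, 43 mm high, standing between the two middle trays; origin at the centre of its underside.
- mug: Bystander: loose white ceramic mug, 76 mm diameter, 90 mm high, standing behind the trays to the left; origin at the centre of its underside.

How it is judged:
At the end, for the whole second after the job is handed in: Each of the four goods rests, released, in the tray of its kind: origin -75 to +22 mm in x and within 55 mm in y of the tray's origin, underside within 6 mm of the tray's floor, the same way up, tilted under 0.15 rad, slower than 20 mm/s and 0.2 rad/s (x of can in the frame of tray_can between -0.075 and 0.022 m and y of can in the frame of tray_can between -0.055 and 0.055 m and z of can in the frame of tray_can between -0.002 and 0.01 m and angle between each of can, glue, tape, carton's own z axis and vertical below 0.15 rad and linear speed of each of can, glue, tape, carton below 0.02 m/s and angular speed of each of can, glue, tape, carton below 0.2 rad/s and x of glue in the frame of tray_glue between -0.075 and 0.022 m and y of glue in the frame of tray_glue between -0.055 and 0.055 m and z of glue in the frame of tray_glue between -0.002 and 0.01 m and x of tape in the frame of tray_tape between -0.075 and 0.022 m and y of tape in the frame of tray_tape between -0.055 and 0.055 m and z of tape in the frame of tray_tape between -0.002 and 0.01 m and x of carton in the frame of tray_carton between -0.075 and 0.022 m and y of carton in the frame of tray_carton between -0.055 and 0.055 m and z of carton in the frame of tray_carton between -0.002 and 0.01 m); the robot touches nothing.
It fails at once if the bell is shifted or lifted more than 20 mm (distance of bell from where it was at the start of the episode above 0.02 m).
It fails at once if the mug is shifted or lifted more than 20 mm (distance of mug from where it was at the start of the episode above 0.02 m).
It also fails if it takes over 112 s, if anything falls off the work surface, if the arm or the gripper's body presses on something with over 40 N, if the wrist force passes 120 N, or if a joint passes its speed limit or range.

## Working session

There is one attempt and no reset: what is moved stays moved. The work goes in short steps, Python scripts to look and compute and a tool call to move; the robot and the scene stay as the last step left them, time stands still between calls to the robot, and variables do not carry over. Pictures are saved under pics/ and viewed, at most 14 in all, crops included, and the job is handed in when it is done.

```bash
ls; mkdir -p pics
```

Run:
```python
from station import env
import cv2
for n in("scene","top"):
    c=env.read_camera(n); cv2.imwrite(f"pics/{n}0.png",c["frame"][:,:,::-1]); print(n,c["fx"],c["cx"],c["cy"],c["R"],c["t"])
s=env.sense(); print(s)
```

```text
pics
station.py
scene 566.1411649360199 323.20329287433407 228.9847540856523 [[-0.79300715  0.60905056 -0.01403837]
 [ 0.422006    0.53255681 -0.73368534]
 [-0.43937524 -0.587742   -0.67934435]] [ 0.39955308 -0.18449877  1.41405217]
top 528.7873216085676 316.7040293439347 233.30985280046366 [[ 0.11092274 -0.99382528 -0.00273053]
 [-0.97238493 -0.10796125 -0.20691038]
 [ 0.20533798  0.0256062  -0.97835609]] [-0.04174695  0.51607658  0.99740832]
{'time_s': 0.1, 'joint_pos': array([ 1.20570165e+00,  3.79361582e-01,  1.73468451e+00,  1.64558036e-06,
        1.02850640e+00, -3.33018803e-02]), 'joint_vel': array([-0.0015888 , -0.00092816, -0.00348253,  0.00167271,  0.00117799,
       -0.00023793]), 'effort': array([ 9.30203096e-04, -7.65044761e+01, -4.35289907e+01,  6.52760896e-02,
        3.98482138e-02, -6.59902162e-05]), 'tcp_pos': array([0.22790342, 0.66150622, 0.21336878]), 'tool_rot': array([-9.56589572e-05,  1.65136887e-01,  9.86270540e-01, -4.70290861e-04]), 'force': array([-0.05380927,  1.13330255, -0.77553954]), 'wrist_torque': array([-0.01311057, -0.04789594, -0.01940068]), 'grip_force': 0.0, 'opening': 0.09130190363244216}
```
View pics/scene0.png

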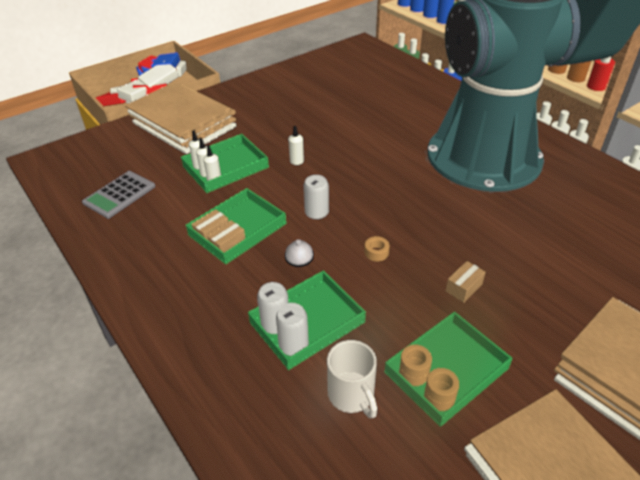

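View pics/top0.png

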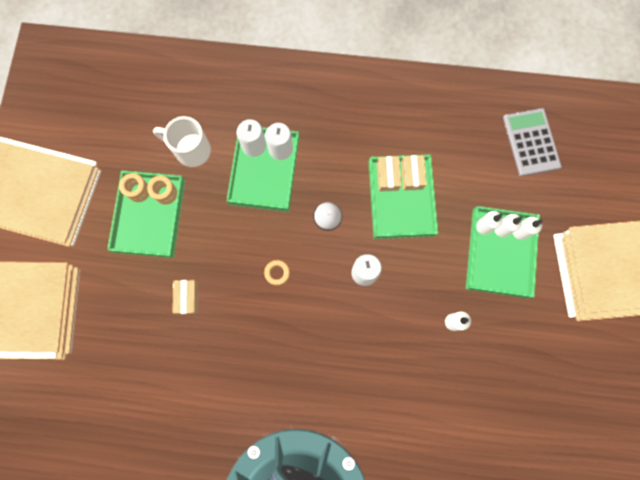

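Top view: trays left to right are tape (145,215), can (263,170), carton (403,197) and glue (503,252). The goods are carton (184,297), tape (277,272), can (366,270) and glue (457,321); the bell is at (328,215) and the mug at (187,140). The scene view agrees, and the arm covers nothing. Next I'll zoom in on the goods in both views.

Create h.py:
```python
import numpy as np, cv2
from station import env
def cam(n): return env.read_camera(n)
def ray(c,u,v):
    R,t=np.array(c["R"]),np.array(c["t"]); d=R.T@np.array([(u-c["cx"])/c["fx"],(v-c["cy"])/c["fy"],1]); return -R.T@t,d/np.linalg.norm(d)
def plane(c,u,v,z):
    o,d=ray(c,u,v); return o+d*(z-o[2])/d[2]
def tri(c1,p1,c2,p2):
    o1,d1=ray(c1,*p1);o2,d2=ray(c2,*p2)
    s=np.linalg.lstsq(np.c_[d1,-d2],o2-o1,rcond=None)[0]
    a,b=o1+s[0]*d1,o2+s[1]*d2; return (a+b)/2,np.linalg.norm(a-b)
```

Run:
```python
from h import *
T=cv2.imread("pics/top0.png");S=cv2.imread("pics/scene0.png")
def crop(I,u,v,h,):
    return cv2.resize(I[v-h:v+h,u-h:u+h],(200,200),interpolation=cv2.INTER_CUBIC)
rows=[[crop(T,*p,25) for p in((366,270),(457,321),(277,272),(184,297))],
[crop(S,*p,25) for p in((316,196),(296,146),(377,248),(465,281))],
[crop(T,*p,50) for p in((263,170),(503,252),(145,215),(403,197))]]
cv2.imwrite("pics/m.png",np.vstack([np.hstack(r) for r in rows]))
c=cam("top")
for n,u,v in(("can",263,170),("glue",503,252),("tape",145,215),("carton",403,197)):
    I=cv2.cvtColor(T,cv2.COLOR_BGR2HSV); m=cv2.inRange(I,(45,120,60),(80,255,255))
    w=np.zeros_like(m); w[v-55:v+55,u-48:u+48]=m[v-55:v+55,u-48:u+48]
    k=max(cv2.findContours(w,0,1)[0],key=cv2.contourArea); h=cv2.convexHull(k); a=cv2.approxPolyDP(h,4,True)[:,0]
    print(n,a.tolist())
    for z in(0,.03): print(z,[np.round(plane(c,*q,z)[:2],3).tolist() for q in a])
```

```text
can [[297, 133], [287, 207], [230, 202], [239, 149]]
0 [[0.746, 0.085], [0.578, 0.086], [0.576, 0.207], [0.696, 0.205]]
0.03 [[0.734, 0.082], [0.571, 0.083], [0.568, 0.201], [0.685, 0.199]]
glue [[476, 208], [536, 235], [532, 296], [467, 287]]
0 [[0.62, -0.311], [0.576, -0.439], [0.447, -0.434], [0.451, -0.301]]
0.03 [[0.611, -0.303], [0.568, -0.427], [0.443, -0.422], [0.447, -0.293]]
tape [[122, 251], [170, 252]]
0 [[0.447, 0.415], [0.456, 0.316]]
0.03 [[0.443, 0.404], [0.451, 0.307]]
carton [[375, 235], [374, 224], [428, 156], [435, 233]]
0 [[0.539, -0.104], [0.562, -0.1], [0.725, -0.203], [0.557, -0.229]]
0.03 [[0.532, -0.102], [0.555, -0.098], [0.713, -0.197], [0.55, -0.223]]
```

View pics/m.png

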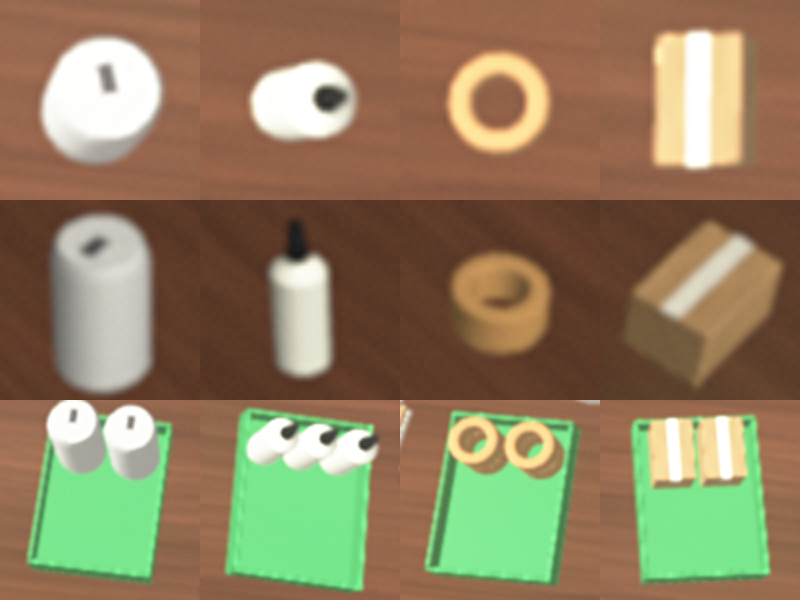

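Montage: the can lid, nozzle tip, ring hole and carton strip show clearly in both views. The fronts of all four bays are empty. Now I'll triangulate the goods and trays.

Run:
```python
from h import *
c=cam("top");s=cam("scene")
for n,p,q in(("can",(367.5,267.7),(316.2,181.7)),("glue",(467.7,320.2),(295,126.5)),("tape",(276.5,272.5),(377.2,244.7)),("carton",(183.5,296.7),(467.1,274.9)),
 ("strip far",(183.7,279.7),(458,283.7)),("strip near",(183.2,313.7),(476.2,266))):
    X,e=tri(c,p,s,q); print(n,X.round(4),"gap",round(e,4))
def corners(img,u,v,h):
    I=cv2.cvtColor(img,cv2.COLOR_RGB2HSV); m=cv2.inRange(I,(40,90,25),(85,255,255))
    w=np.zeros_like(m); w[v-h:v+h,u-h:u+h]=m[v-h:v+h,u-h:u+h]
    w=cv2.morphologyEx(w,cv2.MORPH_CLOSE,np.ones((5,5)))
    k=max(cv2.findContours(w,0,1)[0],key=cv2.contourArea); return cv2.approxPolyDP(cv2.convexHull(k),3,True)[:,0]
for n,a,b in(("can",(263,170,55),(307,318,62)),("glue",(503,252,55),(227,162,45)),("tape",(145,215,55),(449,366,65)),("carton",(403,197,55),(237,225,52))):
    A=corners(c["frame"],*a);B=corners(s["frame"],*b)
    print(n,"top",A.tolist(),"scene",B.tolist())
    print("  z0",[plane(c,*q,0)[:2].round(3).tolist() for q in A]); print("  scene z.03",[plane(s,*q,.03)[:2].round(3).tolist() for q in B])
```

```text
can [ 0.4547 -0.0881  0.084 ] gap 0.0018
glue [ 0.3754 -0.2786  0.0954] gap 0.0041
tape [0.4344 0.0892 0.0195] gap 0.0024
carton [0.3644 0.2655 0.0319] gap 0.0032
strip far [0.397  0.2707 0.0343] gap 0.005
strip near [0.3318 0.2605 0.0309] gap 0.002
can top [[297, 131], [288, 210], [230, 204], [227, 193], [236, 140]] scene [[324, 271], [365, 311], [365, 321], [287, 369], [250, 323], [248, 311]]
  z0 [[0.751, 0.085], [0.572, 0.083], [0.572, 0.207], [0.595, 0.216], [0.716, 0.214]]
  scene z.03 [[0.569, 0.089], [0.571, 0.212], [0.586, 0.229], [0.751, 0.225], [0.749, 0.107], [0.737, 0.082]]
glue top [[476, 206], [539, 216], [533, 297], [466, 288], [472, 212]] scene [[267, 157], [268, 167], [208, 192], [182, 162], [183, 155], [238, 134]]
  z0 [[0.625, -0.311], [0.617, -0.444], [0.446, -0.436], [0.449, -0.299], [0.611, -0.303]]
  scene z.03 [[0.448, -0.295], [0.469, -0.259], [0.627, -0.265], [0.62, -0.405], [0.604, -0.43], [0.451, -0.425]]
tape top [[122, 170], [179, 175], [184, 180], [172, 257], [108, 250]] scene [[455, 312], [512, 358], [504, 372], [439, 425], [385, 373], [385, 362]]
  z0 [[0.621, 0.448], [0.623, 0.325], [0.613, 0.312], [0.446, 0.31], [0.446, 0.445]]
  scene z.03 [[0.446, 0.313], [0.444, 0.438], [0.476, 0.448], [0.626, 0.448], [0.63, 0.33], [0.615, 0.314]]
carton top [[430, 155], [437, 233], [375, 238], [369, 158]] scene [[285, 213], [285, 224], [227, 263], [192, 238], [186, 227], [245, 188]]
  z0 [[0.728, -0.207], [0.557, -0.233], [0.532, -0.105], [0.706, -0.077]]
  scene z.03 [[0.532, -0.098], [0.552, -0.069], [0.706, -0.046], [0.726, -0.153], [0.72, -0.191], [0.554, -0.225]]
```

Add to h.py:
```python
def go(x,y,z,yaw=None):
    """remaining tool-axis move to world x,y,z and tool yaw (angle of -tool x)"""
    from scipy.spatial.transform import Rotation as Ro
    s=env.sense(); R=Ro.from_quat(np.roll(s["tool_rot"],-1)).as_matrix(); cur=np.arctan2(-R[1,0],-R[0,0])
    print("t",round(s["time_s"],1),"pos",s["tcp_pos"].round(4),"yaw",round(cur,3),"tilt",round(np.arccos(-R[2,2]),3),"open",round(s["opening"],4),"grip",round(s["grip_force"],1),"F",s["force"].round(1),"j6",round(s["joint_pos"][5],2))
    print("  tool delta",(R.T@(np.array([x,y,z])-s["tcp_pos"])).round(4),"rz",None if yaw is None else round(cur-yaw,3))
```

```text
(no output)
```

Call:
{"fn": "send_path", "kwargs": {"offsets": [{"wz": -0.12}, {"wz": -0.12}, {"wz": -0.12}, {"wz": -0.12}, {}]}}

```text
time_s: 0.75
tcp_pos: [0.228, 0.6617, 0.2138]
tool_rot: [-0.0, -0.075, 0.997, -0.0]
force: [-0.4, -0.2, -0.3]
opening: 0.0914
grip_force: 0.0
```

Call:
{"fn": "send_path", "kwargs": {"offsets": [{"dx": -0.0075, "dy": -0.041}, {"dx": -0.0075, "dy": -0.041}, {"dx": -0.0075, "dy": -0.041}, {"dx": -0.0075, "dy": -0.041}, {"dx": -0.0075, "dy": -0.041}], "finger_gap": 0.07}}

```text
time_s: 1.25
tcp_pos: [0.2956, 0.4631, 0.2139]
tool_rot: [0.0, -0.072, 0.997, 0.0]
force: [1.1, 0.5, 0.1]
opening: 0.0702
grip_force: 0.0
```

Call:
{"fn": "send_path", "kwargs": {"offsets": [{"dx": -0.0075, "dy": -0.041}, {"dx": -0.0075, "dy": -0.041}, {"dx": -0.0075, "dy": -0.041}, {"dx": -0.0075, "dy": -0.041}, {"dx": -0.0075, "dy": -0.041}]}}

```text
time_s: 1.75
tcp_pos: [0.363, 0.2659, 0.2141]
tool_rot: [0.0, -0.072, 0.997, 0.0]
force: [1.0, -0.2, 0.0]
opening: 0.0698
grip_force: 0.0
```

```bash
python3 -c "from h import *;go(.364,.2655,.014,.15)"
```

```text
t 1.8 pos [0.363  0.2659 0.2141] yaw 0.144 tilt 0.0 open 0.0698 grip 0.0 F [ 1.  -0.2  0. ] j6 -1.13
  tool delta [-0.0009 -0.0006  0.2001] rz -0.006
```

Call:
{"fn": "send_path", "kwargs": {"offsets": [{"dz": 0.045}, {"dz": 0.045}, {"dz": 0.045}, {"dz": 0.035}, {"dz": 0.015}]}}

```text
time_s: 2.25
tcp_pos: [0.3613, 0.2664, 0.0261]
tool_rot: [-0.002, -0.072, 0.997, -0.001]
force: [0.3, -0.1, 0.4]
opening: 0.0702
grip_force: 0.0
```

Call:
{"fn": "send_path", "kwargs": {"offsets": [{"dz": 0.01}, {"dz": 0.007}, {}]}}

```text
time_s: 2.55
tcp_pos: [0.3628, 0.2675, 0.0118]
tool_rot: [-0.0, -0.073, 0.997, -0.0]
force: [0.3, -0.9, 0.1]
opening: 0.0696
grip_force: 0.0
```

Call:
{"fn": "send_path", "kwargs": {"offsets": [{}, {}, {}, {}, {}], "finger_gap": 0.03, "force": 15}}

```text
time_s: 3.05
tcp_pos: [0.363, 0.2676, 0.0124]
tool_rot: [0.0, -0.074, 0.997, 0.0]
force: [-1.1, -1.0, 7.8]
opening: 0.0421
grip_force: 15.0
```

Call:
{"fn": "send_path", "kwargs": {"offsets": [{"dz": -0.01}, {"dz": -0.03}, {"dz": -0.04}, {"dz": -0.04}, {}]}}

```text
time_s: 3.55
tcp_pos: [0.365, 0.2689, 0.1369]
tool_rot: [0.003, -0.074, 0.997, 0.002]
force: [0.4, 0.6, -2.2]
opening: 0.0416
grip_force: 15.0
```

Run:
```python
from h import *
go(.595,-.155,.13,.17)
c=cam("top");s=cam("scene")
cv2.imwrite("pics/a.png",np.hstack([cv2.resize(c["frame"],(400,300)),cv2.resize(s["frame"],(400,300))])[:,:,::-1])
```

```text
t 3.5 pos [0.365  0.2689 0.1369] yaw 0.148 tilt 0.008 open 0.0416 grip 15.0 F [ 0.4  0.6 -2.2] j6 -1.14
  tool delta [-0.1648 -0.4533  0.0066] rz -0.022
```

View pics/a.png

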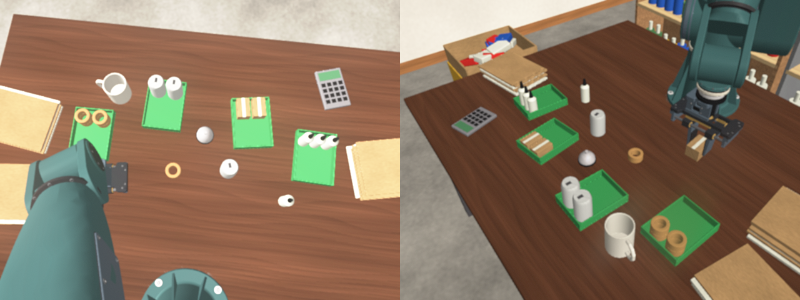

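The right half shows the carton held between the fingers and clear of the counter; everything else is unmoved.

Call:
{"fn": "send_path", "kwargs": {"offsets": [{"dx": -0.015, "dy": -0.04}, {"dx": -0.015, "dy": -0.04, "wz": -0.02}, {"dx": -0.015, "dy": -0.04}, {"dx": -0.015, "dy": -0.04}, {"dx": -0.015, "dy": -0.04}]}}

```text
time_s: 4.15
tcp_pos: [0.4682, 0.0801, 0.1304]
tool_rot: [-0.001, -0.084, 0.996, -0.0]
force: [0.1, 0.7, -1.6]
opening: 0.0419
grip_force: 15.0
```

Call:
{"fn": "send_path", "kwargs": {"offsets": [{"dx": -0.015, "dy": -0.042}, {"dx": -0.015, "dy": -0.042}, {"dx": -0.015, "dy": -0.042}, {"dx": -0.015, "dy": -0.042}, {"dx": -0.015, "dy": -0.042}]}}

```text
time_s: 4.65
tcp_pos: [0.5773, -0.1142, 0.1299]
tool_rot: [-0.001, -0.084, 0.996, 0.0]
force: [0.9, 1.1, -1.6]
opening: 0.0422
grip_force: 15.0
```

Call:
{"fn": "send_path", "kwargs": {"offsets": [{"dx": -0.015, "dy": -0.042}, {}, {}]}}

```text
time_s: 4.95
tcp_pos: [0.5986, -0.1518, 0.1298]
tool_rot: [-0.001, -0.083, 0.997, 0.001]
force: [-0.4, 0.3, -1.7]
opening: 0.0418
grip_force: 15.0
```

```bash
python3 -c "from h import *;go(.593,-.155,.0175,.18)"
```

```text
t 5.0 pos [ 0.5986 -0.1518  0.1298] yaw 0.167 tilt 0.003 open 0.0418 grip 15.0 F [-0.4  0.3 -1.7] j6 -2.02
  tool delta [ 0.0057 -0.0024  0.1123] rz -0.013
```

Call:
{"fn": "send_path", "kwargs": {"offsets": [{"dx": 0.005, "dy": -0.002, "dz": 0.03}, {"dz": 0.035}, {"dz": 0.025}, {"dz": 0.012}, {"dz": 0.005}]}}

```text
time_s: 5.45
tcp_pos: [0.5937, -0.1532, 0.0234]
tool_rot: [-0.001, -0.084, 0.996, 0.001]
force: [-0.2, -0.3, -0.8]
opening: 0.042
grip_force: 15.0
```

Call:
{"fn": "send_path", "kwargs": {"offsets": [{"dz": 0.003}, {}, {}]}}

```text
time_s: 5.75
tcp_pos: [0.5956, -0.1544, 0.0229]
tool_rot: [0.001, -0.084, 0.996, -0.0]
force: [0.0, 0.5, -2.0]
opening: 0.0419
grip_force: 15.0
```

```bash
python3 -c "from h import *;go(.593,-.155,.0165,.18)"
```

```text
t 5.8 pos [ 0.5956 -0.1544  0.0229] yaw 0.168 tilt 0.001 open 0.0419 grip 15.0 F [ 0.   0.5 -2. ] j6 -2.03
  tool delta [ 0.0027 -0.0002  0.0064] rz -0.012
```

Call:
{"fn": "send_path", "kwargs": {"offsets": [{"dz": 0.003}, {"dz": 0.002}, {"dz": 0.001}, {}, {}]}}

```text
time_s: 6.25
tcp_pos: [0.5951, -0.1543, 0.0163]
tool_rot: [0.0, -0.084, 0.996, 0.0]
force: [-2.2, 0.6, 5.2]
opening: 0.0419
grip_force: 15.0
```

```bash
python3 -c "from h import *;go(.593,-.155,.0165,.18)"
```

```text
t 6.2 pos [ 0.5951 -0.1543  0.0163] yaw 0.168 tilt 0.0 open 0.0419 grip 15.0 F [-2.2  0.6  5.2] j6 -2.03
  tool delta [ 0.0022 -0.0003 -0.0002] rz -0.012
```

Contact at the expected height. Next: release, rise and go to the can.

Call:
{"fn": "send_path", "kwargs": {"offsets": [{}, {}, {}, {}], "finger_gap": 0.064}}

```text
time_s: 6.65
tcp_pos: [0.595, -0.1543, 0.0159]
tool_rot: [0.0, -0.084, 0.996, 0.0]
force: [-0.5, 0.6, 0.1]
opening: 0.0639
grip_force: 0.0
```

Call:
{"fn": "send_path", "kwargs": {"offsets": [{"dz": -0.01}, {"dz": -0.03}, {"dz": -0.04}, {"dz": -0.045}, {"dz": -0.045}]}}

```text
time_s: 7.15
tcp_pos: [0.5947, -0.1542, 0.1883]
tool_rot: [-0.0, -0.084, 0.996, -0.0]
force: [0.3, -0.4, 0.8]
opening: 0.0639
grip_force: 0.0
```

Call:
{"fn": "send_path", "kwargs": {"offsets": [{"wz": 0.15}, {"wz": 0.02}], "finger_gap": 0.085}}

```text
time_s: 7.35
tcp_pos: [0.5956, -0.1544, 0.188]
tool_rot: [0.001, 0.003, 1.0, -0.0]
force: [0.1, 0.1, -0.9]
opening: 0.0773
grip_force: 0.0
```

```bash
python3 -c "from h import *;go(.4547,-.088,.05,0)"
```

```text
t 7.3 pos [ 0.5956 -0.1544  0.188 ] yaw -0.005 tilt 0.003 open 0.0773 grip 0.0 F [ 0.1  0.1 -0.9] j6 -1.86
  tool delta [0.1416 0.0658 0.1375] rz -0.005
```

Call:
{"fn": "send_path", "kwargs": {"offsets": [{"dx": 0.035, "dy": 0.016}, {"dx": 0.035, "dy": 0.016}, {"dx": 0.035, "dy": 0.017}, {"dx": 0.036, "dy": 0.017}, {}], "finger_gap": 0.085}}

```text
time_s: 7.85
tcp_pos: [0.4494, -0.0862, 0.1844]
tool_rot: [-0.002, -0.001, 1.0, 0.001]
force: [0.2, -0.4, -1.1]
opening: 0.0849
grip_force: 0.0
```

Run:
```python
from h import *
go(.4547,-.088,.05,0)
c=cam("top");s=cam("scene")
cv2.imwrite("pics/b.png",np.hstack([c["frame"][130:330,250:450],s["frame"][80:280,170:370]]).repeat(2,0).repeat(2,1)[:,:,::-1])
```

```text
t 7.8 pos [ 0.4494 -0.0862  0.1844] yaw 0.002 tilt 0.004 open 0.0849 grip 0.0 F [ 0.2 -0.4 -1.1] j6 -1.81
  tool delta [-0.0059 -0.0019  0.1344] rz 0.002
```

View pics/b.png

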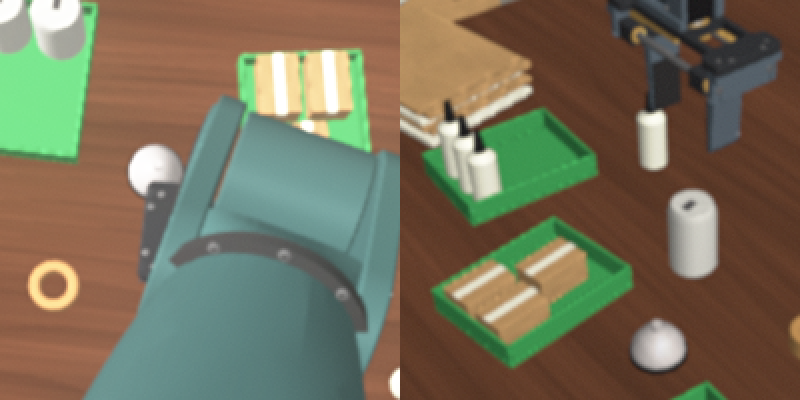

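The carton lies flat in the front of its tray and the can stands beneath the gripper, untouched. Descending on the can.

Call:
{"fn": "send_path", "kwargs": {"offsets": [{"dx": -0.005, "dy": -0.002, "dz": 0.025}, {"dz": 0.04}, {"dz": 0.04}, {"dz": 0.02}, {"dz": 0.009}]}}

```text
time_s: 8.45
tcp_pos: [0.4587, -0.0901, 0.0496]
tool_rot: [-0.002, 0.0, 1.0, 0.0]
force: [-0.7, 0.8, 0.3]
opening: 0.0852
grip_force: 0.0
```

Call:
{"fn": "send_path", "kwargs": {"offsets": [{}, {}, {}, {}, {}], "finger_gap": 0.045, "force": 15}}

```text
time_s: 8.95
tcp_pos: [0.4597, -0.0902, 0.0527]
tool_rot: [0.001, 0.001, 1.0, -0.0]
force: [0.3, 1.2, 5.8]
opening: 0.053
grip_force: 14.9
```

Call:
{"fn": "send_path", "kwargs": {"offsets": [{}]}}

```text
time_s: 9.05
tcp_pos: [0.4598, -0.0902, 0.0527]
tool_rot: [0.001, 0.001, 1.0, -0.0]
force: [-1.1, 1.2, 7.4]
opening: 0.053
grip_force: 15.0
```

```bash
python3 -c "from h import *;go(.623,.148,.13,0)"
```

```text
t 9.1 pos [ 0.4598 -0.0902  0.0527] yaw -0.002 tilt 0.002 open 0.053 grip 15.0 F [-1.1  1.2  7.4] j6 -1.81
  tool delta [-0.1629  0.2384 -0.0772] rz -0.002
```

Call:
{"fn": "send_path", "kwargs": {"offsets": [{"dz": -0.01}, {"dz": -0.03}, {"dz": -0.04}, {}]}}

```text
time_s: 9.45
tcp_pos: [0.4616, -0.0906, 0.1366]
tool_rot: [0.003, 0.001, 1.0, -0.001]
force: [-0.2, 0.2, -2.4]
opening: 0.0533
grip_force: 14.9
```

Call:
{"fn": "send_path", "kwargs": {"offsets": [{"dx": -0.02, "dy": 0.03}, {"dx": -0.028, "dy": 0.041}, {"dx": -0.028, "dy": 0.041}, {"dx": -0.028, "dy": 0.041}, {"dx": -0.028, "dy": 0.041}]}}

```text
time_s: 9.95
tcp_pos: [0.5919, 0.1057, 0.1316]
tool_rot: [-0.0, 0.001, 1.0, -0.0]
force: [0.2, -1.3, -0.0]
opening: 0.053
grip_force: 14.9
```

Call:
{"fn": "send_path", "kwargs": {"offsets": [{"dx": -0.02, "dy": 0.03}, {"dx": -0.01, "dy": 0.015}, {}, {}]}}

```text
time_s: 10.35
tcp_pos: [0.6207, 0.1481, 0.1314]
tool_rot: [-0.001, 0.001, 1.0, -0.0]
force: [0.4, -0.6, -1.5]
opening: 0.0527
grip_force: 14.9
```

```bash
python3 -c "from h import *;go(.621,.148,.0565,0)"
```

```text
t 10.3 pos [0.6207 0.1481 0.1314] yaw -0.002 tilt 0.001 open 0.0527 grip 14.9 F [ 0.4 -0.6 -1.5] j6 -1.37
  tool delta [-0.0004 -0.0001  0.0749] rz -0.002
```

Call:
{"fn": "send_path", "kwargs": {"offsets": [{"dz": 0.02}, {"dz": 0.025}, {"dz": 0.015}, {"dz": 0.008}, {"dz": 0.003}]}}

```text
time_s: 10.85
tcp_pos: [0.6211, 0.1481, 0.0604]
tool_rot: [-0.0, 0.001, 1.0, -0.0]
force: [0.3, -0.5, -0.9]
opening: 0.0529
grip_force: 14.9
```

Call:
{"fn": "send_path", "kwargs": {"offsets": [{"dz": 0.002}, {"dz": 0.001}, {}, {}]}}

```text
time_s: 11.25
tcp_pos: [0.6218, 0.1488, 0.0584]
tool_rot: [0.0, 0.001, 1.0, 0.0]
force: [-0.7, 0.5, -0.8]
opening: 0.0527
grip_force: 14.9
```

```bash
python3 -c "from h import *;go(.621,.148,.0565,0)"
```

```text
t 11.2 pos [0.6218 0.1488 0.0584] yaw -0.002 tilt 0.001 open 0.0527 grip 14.9 F [-0.7  0.5 -0.8] j6 -1.37
  tool delta [ 0.0008 -0.0008  0.0019] rz -0.002
```

Call:
{"fn": "send_path", "kwargs": {"offsets": [{"dz": 0.001}, {"dz": 0.001}, {}, {}]}}

```text
time_s: 11.65
tcp_pos: [0.6221, 0.149, 0.0565]
tool_rot: [0.001, 0.001, 1.0, 0.0]
force: [-0.7, 1.4, 6.1]
opening: 0.0529
grip_force: 15.0
```

Call:
{"fn": "send_path", "kwargs": {"offsets": [{"dz": 0.0005}, {}]}}

```text
time_s: 11.85
tcp_pos: [0.6225, 0.1492, 0.0564]
tool_rot: [0.001, 0.001, 1.0, 0.0]
force: [-1.6, 3.3, 9.1]
opening: 0.0528
grip_force: 15.0
```

Call:
{"fn": "send_path", "kwargs": {"offsets": [{}, {}, {}, {}], "finger_gap": 0.073}}

```text
time_s: 12.25
tcp_pos: [0.6214, 0.1486, 0.0553]
tool_rot: [-0.0, 0.001, 1.0, -0.0]
force: [0.1, 0.2, 0.6]
opening: 0.0733
grip_force: 0.0
```

Call:
{"fn": "send_path", "kwargs": {"offsets": [{"dz": -0.01}, {"dz": -0.03}, {"dz": -0.04}, {"dz": -0.04}, {"dz": -0.01}]}}

```text
time_s: 12.75
tcp_pos: [0.6236, 0.1491, 0.1907]
tool_rot: [0.003, 0.001, 1.0, 0.001]
force: [0.1, 0.5, 0.5]
opening: 0.0731
grip_force: 0.0
```

Call:
{"fn": "send_path", "kwargs": {"offsets": [{"dx": 0.04, "dy": -0.01}, {"dx": 0.04, "dy": -0.015}, {"dx": 0.04, "dy": -0.015}, {"dx": 0.04, "dy": -0.015}, {"dx": 0.027, "dy": -0.005}], "finger_gap": 0.08}}

```text
time_s: 13.25
tcp_pos: [0.4316, 0.0881, 0.1849]
tool_rot: [-0.001, 0.001, 1.0, -0.0]
force: [-0.2, 0.5, 0.3]
opening: 0.0801
grip_force: 0.0
```

Call:
{"fn": "send_path", "kwargs": {"offsets": [{}]}}

```text
time_s: 13.35
tcp_pos: [0.4312, 0.0883, 0.185]
tool_rot: [-0.001, 0.001, 1.0, -0.0]
force: [1.2, 0.0, -0.7]
opening: 0.0799
grip_force: 0.0
```

```bash
python3 -c "from h import *;go(.4344,.089,.007,0)"
```

```text
t 13.3 pos [0.4312 0.0883 0.185 ] yaw -0.002 tilt 0.002 open 0.0799 grip 0.0 F [ 1.2  0.  -0.7] j6 -1.42
  tool delta [-0.0035  0.0007  0.178 ] rz -0.002
```

Call:
{"fn": "send_path", "kwargs": {"offsets": [{"dx": -0.003, "dy": 0.001, "dz": 0.03}, {"dz": 0.045}, {"dz": 0.045}, {"dz": 0.035}, {"dz": 0.015}]}}

```text
time_s: 13.85
tcp_pos: [0.4363, 0.0899, 0.0125]
tool_rot: [-0.002, 0.001, 1.0, -0.0]
force: [-0.5, -0.4, -0.4]
opening: 0.08
grip_force: 0.0
```

Call:
{"fn": "send_path", "kwargs": {"offsets": [{"dz": 0.004}, {}, {}]}}

```text
time_s: 14.15
tcp_pos: [0.4384, 0.0902, 0.0123]
tool_rot: [0.001, 0.001, 1.0, 0.0]
force: [0.8, -0.1, 0.5]
opening: 0.0799
grip_force: 0.0
```

Call:
{"fn": "send_path", "kwargs": {"offsets": [{}, {}, {}, {}, {}], "finger_gap": 0.04, "force": 10}}

```text
time_s: 14.65
tcp_pos: [0.4376, 0.0901, 0.0117]
tool_rot: [0.0, 0.001, 1.0, 0.0]
force: [-0.1, 0.3, 5.0]
opening: 0.0497
grip_force: 10.0
```

Call:
{"fn": "send_path", "kwargs": {"offsets": [{"dz": -0.01}, {"dz": -0.03}, {"dz": -0.04}, {"dz": -0.02}, {}]}}

```text
time_s: 15.15
tcp_pos: [0.4391, 0.0903, 0.1144]
tool_rot: [0.002, 0.001, 1.0, 0.0]
force: [0.0, 0.3, -1.6]
opening: 0.0499
grip_force: 10.0
```

Run:
```python
from h import *
go(.497,.377,.11,0)
c=cam("top");s=cam("scene")
cv2.imwrite("pics/c.png",np.hstack([cv2.resize(c["frame"],(320,240)).repeat(1,0),s["frame"][150:390,200:520]])[:,:,::-1])
```

```text
t 15.2 pos [0.4391 0.0903 0.1144] yaw -0.002 tilt 0.005 open 0.0499 grip 10.0 F [ 0.   0.3 -1.6] j6 -1.42
  tool delta [-0.0574  0.2868  0.0049] rz -0.002
```

View pics/c.png

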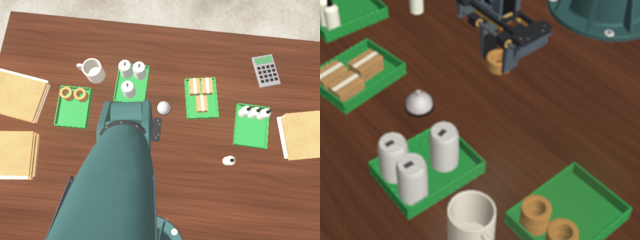

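The can stands in its tray (beside the stock), and the tape is in the gripper. Carrying it over.

Call:
{"fn": "send_path", "kwargs": {"offsets": [{"dx": -0.006, "dy": 0.03}, {"dx": -0.008, "dy": 0.04}, {"dx": -0.008, "dy": 0.04}, {"dx": -0.008, "dy": 0.04}, {"dx": -0.008, "dy": 0.04}]}}

```text
time_s: 15.75
tcp_pos: [0.4749, 0.2812, 0.1096]
tool_rot: [-0.001, 0.001, 1.0, -0.001]
force: [1.2, -1.0, 0.3]
opening: 0.0496
grip_force: 10.0
```

Call:
{"fn": "send_path", "kwargs": {"offsets": [{"dx": -0.008, "dy": 0.04}, {"dx": -0.006, "dy": 0.035}, {"dx": -0.004, "dy": 0.021}, {}, {}]}}

```text
time_s: 16.25
tcp_pos: [0.493, 0.3753, 0.1097]
tool_rot: [-0.001, 0.001, 1.0, -0.001]
force: [-0.0, -0.4, -0.7]
opening: 0.0496
grip_force: 10.0
```

```bash
python3 -c "from h import *;go(.496,.377,.0157,0)"
```

```text
t 16.2 pos [0.493  0.3753 0.1097] yaw -0.001 tilt 0.003 open 0.0496 grip 10.0 F [-0.  -0.4 -0.7] j6 -0.96
  tool delta [-0.0032  0.0019  0.094 ] rz -0.001
```

Call:
{"fn": "send_path", "kwargs": {"offsets": [{"dx": -0.001, "dy": 0.001, "dz": 0.025}, {"dz": 0.03}, {"dz": 0.02}, {"dz": 0.01}, {"dz": 0.004}]}}

```text
time_s: 16.75
tcp_pos: [0.4943, 0.3757, 0.0212]
tool_rot: [-0.001, 0.001, 1.0, -0.001]
force: [0.8, -0.1, -0.8]
opening: 0.0498
grip_force: 10.0
```

Call:
{"fn": "send_path", "kwargs": {"offsets": [{"dz": 0.002}, {}, {}]}}

```text
time_s: 17.05
tcp_pos: [0.4954, 0.3772, 0.0213]
tool_rot: [0.0, 0.001, 1.0, 0.0]
force: [0.6, -0.9, -0.5]
opening: 0.0496
grip_force: 10.0
```

Call:
{"fn": "send_path", "kwargs": {"offsets": [{"dz": 0.002}, {"dz": 0.002}, {"dz": 0.001}, {}, {}]}}

```text
time_s: 17.55
tcp_pos: [0.495, 0.377, 0.0156]
tool_rot: [0.0, 0.001, 1.0, -0.0]
force: [-1.7, -1.2, 3.8]
opening: 0.0498
grip_force: 10.0
```

Call:
{"fn": "send_path", "kwargs": {"offsets": [{}, {}, {}, {}], "finger_gap": 0.07}}

```text
time_s: 17.95
tcp_pos: [0.4949, 0.3769, 0.0153]
tool_rot: [-0.0, 0.001, 1.0, -0.0]
force: [-0.2, -0.1, 0.6]
opening: 0.0699
grip_force: 0.0
```

Call:
{"fn": "send_path", "kwargs": {"offsets": [{"dz": -0.01}, {"dz": -0.03}, {"dz": -0.045}, {"dz": -0.045}, {"dz": -0.045}]}}

```text
time_s: 18.45
tcp_pos: [0.4947, 0.3768, 0.1929]
tool_rot: [0.0, 0.001, 1.0, 0.0]
force: [0.0, 1.2, 0.5]
opening: 0.0701
grip_force: 0.0
```

Call:
{"fn": "send_path", "kwargs": {"offsets": [{"dx": 0.005, "dy": -0.03}, {"dx": 0.005, "dy": -0.045}, {"dy": -0.045}, {"dy": -0.045}, {"dy": -0.045}]}}

```text
time_s: 18.95
tcp_pos: [0.4842, 0.1654, 0.1912]
tool_rot: [0.0, 0.001, 1.0, 0.0]
force: [1.3, -0.0, 0.2]
opening: 0.0699
grip_force: 0.0
```

Call:
{"fn": "send_path", "kwargs": {"offsets": [{"dy": -0.045}, {"dy": -0.045}, {"dy": -0.045}, {"dy": -0.045}, {"dy": -0.045}]}}

```text
time_s: 19.45
tcp_pos: [0.4839, -0.0598, 0.1913]
tool_rot: [0.001, 0.001, 1.0, -0.0]
force: [0.7, -0.1, 1.1]
opening: 0.07
grip_force: 0.0
```

Call:
{"fn": "send_path", "kwargs": {"offsets": [{"dx": 0.02, "dy": -0.045}, {"dx": 0.02, "dy": -0.045}, {"dx": 0.02, "dy": -0.04}, {"dx": 0.02, "dy": -0.04}, {"dx": 0.02, "dy": -0.04}]}}

```text
time_s: 19.95
tcp_pos: [0.3827, -0.2694, 0.1913]
tool_rot: [0.0, 0.001, 1.0, -0.0]
force: [0.9, -0.9, -0.1]
opening: 0.0702
grip_force: 0.0
```

Call:
{"fn": "send_path", "kwargs": {"offsets": [{}]}}

```text
time_s: 20.05
tcp_pos: [0.3821, -0.2714, 0.1913]
tool_rot: [0.0, 0.003, 1.0, -0.001]
force: [-0.3, -0.5, -0.1]
opening: 0.0702
grip_force: 0.0
```

Run:
```python
from h import *
go(.3754,-.2786,.04,0)
c=cam("top");s=cam("scene")
cv2.imwrite("pics/d.png",np.hstack([cv2.resize(c["frame"],(400,300)),cv2.resize(s["frame"],(400,300))])[:,:,::-1])
```

```text
t 20.1 pos [ 0.3821 -0.2714  0.1913] yaw -0.006 tilt 0.001 open 0.0702 grip 0.0 F [-0.3 -0.5 -0.1] j6 -2.23
  tool delta [ 0.0068 -0.0071  0.1513] rz -0.006
```

View pics/d.png

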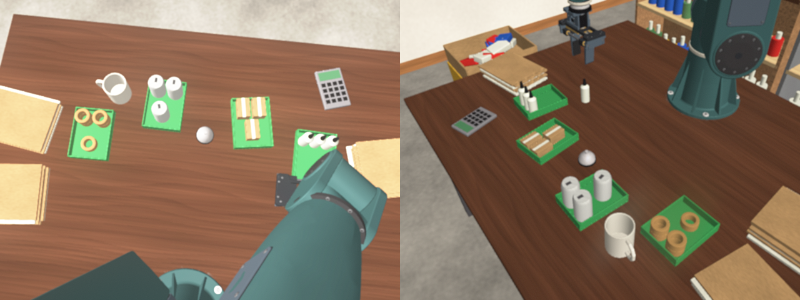

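Tape, can and carton each lie in the right tray, and the glue bottle still stands beneath the gripper. I'll cross-check the glue position from its base.

Run:
```python
from h import *
c=cam("top");s=cam("scene")
print(plane(c,452.75,322.2,0),plane(s,296.75,160.25,0),plane(c,467.7,320.2,.1),plane(s,295,126.5,.1))
```

```text
[ 0.37683423 -0.27635352  0.        ] [ 0.37686144 -0.27344913  0.        ] [ 0.37654394 -0.27888833  0.1       ] [ 0.37828605 -0.27070136  0.1       ]
```

Call:
{"fn": "send_path", "kwargs": {"offsets": [{"dx": 0.005, "dy": -0.004}, {"dz": 0.04}, {"dz": 0.045}, {"dz": 0.04}, {"dz": 0.02}]}}

```text
time_s: 20.75
tcp_pos: [0.3777, -0.2701, 0.0427]
tool_rot: [-0.001, 0.0, 1.0, 0.001]
force: [0.1, -0.4, 0.8]
opening: 0.0701
grip_force: 0.0
```

Call:
{"fn": "send_path", "kwargs": {"offsets": [{"dz": 0.005}, {}, {}]}}

```text
time_s: 21.05
tcp_pos: [0.3795, -0.2721, 0.0416]
tool_rot: [0.001, 0.001, 1.0, -0.0]
force: [-0.1, 0.2, -0.7]
opening: 0.0702
grip_force: 0.0
```

Call:
{"fn": "send_path", "kwargs": {"offsets": [{}, {}, {}, {}, {}], "finger_gap": 0.025, "force": 10}}

```text
time_s: 21.55
tcp_pos: [0.3789, -0.2719, 0.0406]
tool_rot: [0.0, 0.001, 1.0, -0.0]
force: [0.7, -0.3, 0.8]
opening: 0.0343
grip_force: 9.9
```

Call:
{"fn": "send_path", "kwargs": {"offsets": [{}, {"dz": -0.01}, {"dz": -0.03}, {"dz": -0.03}, {}]}}

```text
time_s: 22.05
tcp_pos: [0.3804, -0.2731, 0.1141]
tool_rot: [0.002, 0.001, 1.0, -0.002]
force: [-0.5, -0.7, -0.6]
opening: 0.0342
grip_force: 9.8
```

```bash
python3 -c "from h import *;go(.498,-.366,.11,-.02)"
```

```text
t 22.1 pos [ 0.3804 -0.2731  0.1141] yaw -0.002 tilt 0.005 open 0.0342 grip 9.8 F [-0.5 -0.7 -0.6] j6 -2.24
  tool delta [-0.1177 -0.0926  0.0049] rz 0.018
```

Call:
{"fn": "send_path", "kwargs": {"offsets": [{"dx": -0.02, "dy": -0.015}, {"dx": -0.03, "dy": -0.024}, {"dx": -0.03, "dy": -0.024}, {"dx": -0.025, "dy": -0.02}, {"dx": -0.012, "dy": -0.009}]}}

```text
time_s: 22.55
tcp_pos: [0.4974, -0.3656, 0.1103]
tool_rot: [0.0, 0.001, 1.0, -0.0]
force: [-0.6, 0.1, -0.8]
opening: 0.0338
grip_force: 9.8
```

Call:
{"fn": "send_path", "kwargs": {"offsets": [{}, {"dz": 0.02}, {"dz": 0.025}, {"dz": 0.01}, {}]}}

```text
time_s: 23.05
tcp_pos: [0.4942, -0.363, 0.0541]
tool_rot: [-0.001, 0.001, 1.0, 0.001]
force: [-0.1, 0.0, 0.3]
opening: 0.0338
grip_force: 9.8
```

Call:
{"fn": "send_path", "kwargs": {"offsets": [{}, {}]}}

```text
time_s: 23.25
tcp_pos: [0.4961, -0.3644, 0.0566]
tool_rot: [0.001, 0.001, 1.0, -0.0]
force: [-0.7, -0.4, -0.9]
opening: 0.034
grip_force: 9.8
```

```bash
python3 -c "from h import *;go(.498,-.366,.0445,-.02)"
```

```text
t 23.2 pos [ 0.4961 -0.3644  0.0566] yaw -0.002 tilt 0.001 open 0.034 grip 9.8 F [-0.7 -0.4 -0.9] j6 -2.24
  tool delta [-0.0019 -0.0016  0.0121] rz 0.018
```

Call:
{"fn": "send_path", "kwargs": {"offsets": [{"dz": 0.005}, {"dz": 0.003}, {"dz": 0.001}, {}, {}]}}

```text
time_s: 23.75
tcp_pos: [0.4957, -0.3641, 0.0465]
tool_rot: [-0.0, 0.001, 1.0, 0.0]
force: [0.5, 0.3, 0.0]
opening: 0.0339
grip_force: 9.8
```

Call:
{"fn": "send_path", "kwargs": {"offsets": [{"dz": 0.001}, {}, {}]}}

```text
time_s: 24.05
tcp_pos: [0.4957, -0.3641, 0.0454]
tool_rot: [0.0, 0.001, 1.0, -0.0]
force: [-0.4, 0.5, 0.7]
opening: 0.0339
grip_force: 9.8
```

Call:
{"fn": "send_path", "kwargs": {"offsets": [{"dz": 0.0007}, {}, {}]}}

```text
time_s: 24.35
tcp_pos: [0.4956, -0.3641, 0.0447]
tool_rot: [-0.0, 0.001, 1.0, 0.0]
force: [-0.4, 0.5, -0.6]
opening: 0.0342
grip_force: 9.8
```

Call:
{"fn": "send_path", "kwargs": {"offsets": [{"dz": 0.0005}, {}, {}]}}

```text
time_s: 24.65
tcp_pos: [0.4958, -0.3642, 0.0444]
tool_rot: [0.0, 0.001, 1.0, -0.0]
force: [0.1, -0.4, 2.3]
opening: 0.0341
grip_force: 9.9
```

Contact. Release, rise 0.19 m, and swing aside for a final look.

Call:
{"fn": "send_path", "kwargs": {"offsets": [{}, {}, {}, {}], "finger_gap": 0.06}}

```text
time_s: 25.05
tcp_pos: [0.4955, -0.364, 0.0441]
tool_rot: [-0.0, 0.001, 1.0, 0.0]
force: [0.6, -0.4, 0.2]
opening: 0.0594
grip_force: 0.0
```

Call:
{"fn": "send_path", "kwargs": {"offsets": [{"dz": -0.01}, {"dz": -0.03}, {"dz": -0.04}, {"dz": -0.045}, {"dz": -0.045}]}}

```text
time_s: 25.55
tcp_pos: [0.4953, -0.3638, 0.2166]
tool_rot: [-0.0, 0.001, 1.0, 0.0]
force: [0.3, -0.0, 1.0]
opening: 0.0595
grip_force: 0.0
```

Call:
{"fn": "send_path", "kwargs": {"offsets": [{"dx": 0.04, "dy": 0.045}, {"dy": 0.045}, {"dy": 0.045}, {"dy": 0.045}, {"dy": 0.045}]}}

```text
time_s: 26.05
tcp_pos: [0.4624, -0.1451, 0.2151]
tool_rot: [0.0, 0.001, 1.0, -0.0]
force: [0.3, 0.5, 0.9]
opening: 0.0599
grip_force: 0.0
```

Call:
{"fn": "send_path", "kwargs": {"offsets": [{}, {}]}}

```text
time_s: 26.25
tcp_pos: [0.463, -0.1461, 0.215]
tool_rot: [0.0, -0.0, 1.0, -0.0]
force: [0.1, -0.4, -0.4]
opening: 0.06
grip_force: 0.0
```

Run:
```python
from h import *
go(.5,-.3,.2,0)
c=cam("top");s=cam("scene")
cv2.imwrite("pics/e.png",np.hstack([cv2.resize(c["frame"],(400,300)),cv2.resize(s["frame"],(400,300))])[:,:,::-1])
cv2.imwrite("pics/f.png",cv2.resize(s["frame"][110:430,160:540],(760,590))[:,:,::-1])
```

```text
t 26.2 pos [ 0.463  -0.1461  0.215 ] yaw 0.0 tilt 0.001 open 0.06 grip 0.0 F [ 0.1 -0.4 -0.4] j6 -1.92
  tool delta [-0.037  -0.1539  0.0151] rz 0.0
```

View pics/e.png

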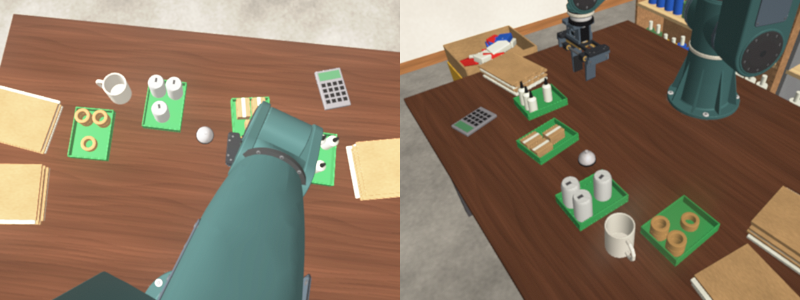

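View pics/f.png

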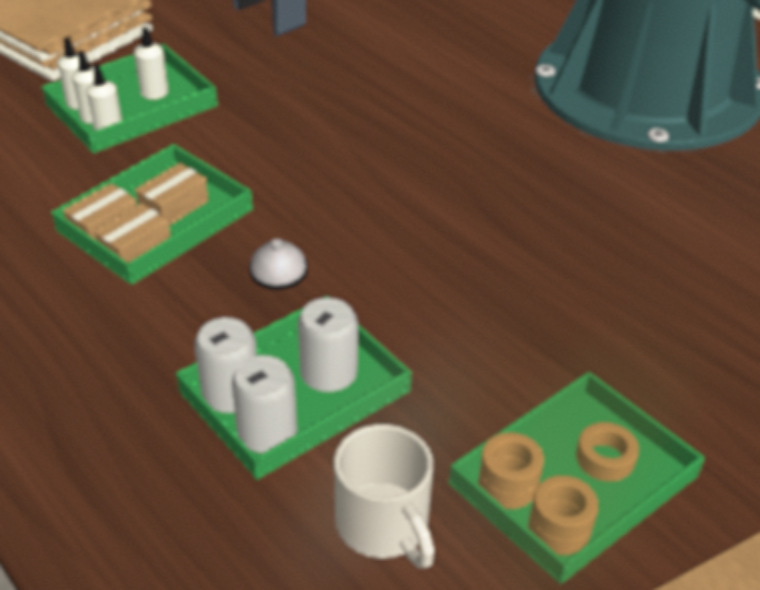

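The final pictures show all four goods upright and flat in the open front of their own trays, with the bell and mug unmoved and the gripper clear of everything.

```bash
python3 -c "
from station import env
print(env.hand_in())"
```

```text
the job is handed in; nothing more can be done
None
```

I sorted all four goods into the trays of their own kind, upright and released, left the bell and mug untouched, and handed the job in at about 26 s; the hand-in call returned no verdict.

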